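Push the lens tin through the hand-over gap

ROBOT

A 6-joint arm with a two-finger parallel gripper is mounted at the origin on the work surface. World frame = base frame: x ahead of the robot, y to its left, z up, the work surface at z = 0. Lengths are in m, angles in degrees, forces in N, time in s.
With the tool pointing down it reaches from about 0.35 to 0.875 m from the base axis. Payload 4.2 kg.
Tool frame: the origin (TCP) lies midway between the tips of the shut fingers; the grasp point (between the pads) lies 19 mm behind it; z points along the fingers, y is the line along which they close (so a half turn about z gives the same grasp; the last joint's range is limited). The gripper opens to 87 mm and grips with 3 to 60 N. Pads are 19 mm wide; open, the fingers measure 117 mm over their backs; the gripper's body (75 mm by 190 mm) begins 51 mm behind the grasp point.
Start: joints at [84.546, 22.042, 0.453, 0, -68.411, -14.817], TCP at [0.217, 0.586, 0.223] pointing down, gripper open.
Joint ranges: [-179.83, 179.83], [-69.29, 118.12], [-61.27, 80.66], [-181.25, 117.63], [-171.15, -9.14], [-177.46, 177.46]. Speed limits (degrees/s): [159.86, 159.86, 180, 180, 180, 180].

INTERFACE

Orientations are given as a 3x3 rotation matrix whose columns are the frame's x, y, z axes.
In Python, from station import r, cams gives the robot as it stands.
- The arm moves only by the tool play_rows, never from a script. Its argument "commands" is text: rows parted by semicolons, each of 6 numbers parted by spaces: the shift along the world's x, y, z normalised to -1 to 1, where 1 is 30 mm, then the turn, a rotation vector about the world's x, y, z normalised to -1 to 1, where 1 is 0.15 rad. A call has 1 to 20 rows; each row shifts and turns the commanded pose from where the row before left it; what a row does not reach is not made up. A row lasts 1/10 s, in which the tool goes at most 50 mm and 8.59 degrees, less where a joint would pass 70% of its speed; a pose out of reach is approached as far as the arm can. A call with a number of a shift or a turn outside -1 to 1 is refused whole. A call with a gripper value outside its range is refused whole. "grip" is the finger opening in mm, from 0 to 87, set as the call begins (left out, the last holds). The fingers move at their own pace and stop on an object; the grip force is fixed at half the most. Time passes only in rows, so rows that do not move let the fingers close. It gives the time, the measured TCP pose, the force, the opening and the grip force at its end, in the units of the state.
- r.sense(): the state, without advancing time (a new reading comes with each control period).
- cams.capture(name): name is "scene" or "side" or "wrist"; returns (picture, depth): 420x560x3 uint8, blue, green, red; 420x560 float32, m along the optical axis (not along the pixel's ray), 0 where there is no reading.
- cams.camera_info(name): a dict with "mtx" (3x3 intrinsics, pixels), "k1" (the pictures are not rectified: a ray, as slopes to the right and down, at radius r is drawn at 1 + k1 r^2 times it, then the intrinsics apply), "R" (3x3) and "t" (3): a world point X has camera coordinates R X + t. Camera axes: x right, y down, z forward; pixel columns grow to the right and rows downward; lengths in m; the calibration is good to about 2 mm. A picture is of the moment at which its call begins: read the wrist's pose just before it. camera_info takes no time and is no camera call; for the wrist camera it gives the pose at the moment of the call.
- r.finish_job(): hands the job in; it is judged then, once.
The state is a dict: "time_s": time; "joints": joint angles; "joint_velocities": joint speeds; "effort": joint torques, N m; "tcp_pos": TCP position; "ee_rot": TCP orientation; "wrist_force": force on the tool from outside, world axes, zero at the start; "moment": the same for the moment, N m; "gripper_width": opening from 0.0 (shut) to 1.0 (fully open); "gripper_force": force on a finger pad.
Only numpy, scipy, OpenCV 4.12 (cv2) and the standard library are available. Lean on these libraries where they do the work, as an engineer would, in place of code of your own. Each camera call takes 0.05 s, during which the arm holds its last target. There are 200 camera calls.

TASK

Push the flat metal tin along the table through the narrow gap in the low wooden rail, until the whole tin lies on the grey mat on the other side. Only push it with the fingers: it must stay flat on the table and not be lifted or tipped. Leave the two eye-drop bottles and the roll of tape where they stand.

Things in the scene. Friction and masses are not known exactly. Their poses are not given: they have to be found in the camera images.
- tin: Flat closed aluminium tin, 58 mm wide (its x), 90 mm long (its y), 26 mm high, 0.13 to 0.25 kg, loose on the table, all faces upright and plain; its four upright edges are rounded to 8 mm radius. Origin at the centre of its underside, z up. It goes through the gap lengthwise, either end first (y along the gap's y). It starts on the rail's -y side, up to about 0.5 rad askew to the gap and up to 35 mm off its centre line.
- tin_c1 (a point): Corner of the tin's underside at +x, +y of the tin (corner of the 58 x 90 mm rectangle).
- tin_c2 (a point): Corner of the tin's underside at -x, +y.
- tin_c3 (a point): Corner of the tin's underside at -x, -y.
- tin_c4 (a point): Corner of the tin's underside at +x, -y.
- gate: Low wooden rail fixed to the table, in two straight halves with a gap between, running along its own x axis (total length 300 mm, halves 16 mm thick, 45 mm high). Each half ends at the gap in a round upright steel post of 24 mm diameter, 48 mm high, centred at x = -44 and +44 mm, y = 0, so the clear gap is 64 mm wide, 3 mm more on each side than the tin. Origin at the middle of the gap on the table, z up. The tin passes along the rail's +y axis. The rail's place and yaw vary.
- mat (a point): Centre of the thin grey mat beyond the rail (on its +y side), at x = 0, y = +125 mm of the rail, axes as the rail's. The mat is 140 mm (x) by 200 mm (y), lies flat and gives no resistance; its near edge is 25 mm past the middle of the rail.
- drops_tall: White eye-drop bottle with a red cap, standing upright, 26 mm diameter, 62 mm high, light and easily knocked over; beside the mat on its +x side. Origin at the centre of its underside.
- drops_short: Amber eye-drop bottle with a black cap standing upright, 26 mm diameter, 52 mm high, light and easily knocked over; close to the rail on the tin's starting side, near the rail's -x end. Origin at the centre of its underside.
- tape: Roll of brown tape lying flat, 60 mm outer diameter, 18 mm high, beside the mat on its -x side. Origin at the centre of its underside.
Mind the look-alikes: they are no part of the job. Of the things that look like the tin, take the one that is farthest to the robot's left at the start.

How it is judged (in metres and radians):
On the way:
1. the tin is in the gap, between the two posts (x of tin in the frame of gate between -0.008 and 0.008 m and y of tin in the frame of gate between -0.03 and 0.03 m), for 0.05 s.
At the end, for the whole second after the job is handed in: All four corners of the tin lie on the grey mat (3 mm over its edge is allowed), the tin is flat on the table (within 4 mm and 0.08 rad) and at rest (x of tin_c1 in the frame of mat between -0.073 and 0.073 m and y of tin_c1 in the frame of mat between -0.103 and 0.103 m and x of tin_c2 in the frame of mat between -0.073 and 0.073 m and y of tin_c2 in the frame of mat between -0.103 and 0.103 m and x of tin_c3 in the frame of mat between -0.073 and 0.073 m and y of tin_c3 in the frame of mat between -0.103 and 0.103 m and x of tin_c4 in the frame of mat between -0.073 and 0.073 m and y of tin_c4 in the frame of mat between -0.103 and 0.103 m and height (world z) of tin below 0.004 m and angle between tin's own z axis and vertical below 0.08 rad and linear speed of tin below 0.02 m/s); the robot touches nothing.
It fails at once if the tin is lifted (more than 8 mm) or tipped (more than 0.2 rad) (height (world z) of tin above 0.008 m or angle between tin's own z axis and vertical above 0.2 rad).
It fails at once if a bottle or the tape is moved more than 15 mm or a bottle tipped (distance of any of drops_tall, drops_short, tape from where it was at the start of the episode above 0.015 m or angle between any of drops_tall, drops_short's own z axis and vertical above 0.4 rad).
It also fails if it takes over 72 s, if anything falls off the work surface, if the arm or the gripper's body presses on something with over 40 N, if the wrist force passes 120 N, or if a joint passes its speed limit or range.

## Working session

There is one attempt and no reset: what is moved stays moved. The work goes in short steps, Python scripts to look and compute and a tool call to move; the robot and the scene stay as the last step left them, time stands still between calls to the robot, and variables do not carry over. Pictures are saved under pics/ and viewed, at most 10 in all, crops included, and the job is handed in when it is done.

Besides the shell and the picture viewer there is one more tool, called after "Emit:" as a command line: name --argument value ..., lists and objects as JSON in quotes. play_rows: Moves the arm, as the interface text tells. Scaled input: -1 to 1 covers 30 mm each way for a shift and 0.15 rad each way for a turn. Its arguments: {"type":"object","properties":{"commands":{"type":"string"},"grip":{"type":"number"}},"required":["commands"]}

```bash
ls; mkdir -p pics
python3 - <<'E'
from station import r,cams
import cv2,numpy as np
for n in ("scene","side"):
    p,d=cams.capture(n); cv2.imwrite(f"pics/{n}0.png",p); np.savez(f"pics/{n}0.npz",p=p,d=d)
    i=cams.camera_info(n); print(n,-np.array(i["R"]).T@i["t"],i["k1"])
s=r.sense(); print(s["time_s"],s["tcp_pos"],s["ee_rot"])
E
```

```text
pics
scene [ 1.0626875  -0.09961992  0.92799348] -0.08698904270696886
side [ 0.36672466 -0.76537433  0.64451986] 0.011497471983267709
0.1 [0.21634984 0.58579562 0.22158192] [[ 9.38008025e-01 -3.46613064e-01 -5.74070090e-04]
 [-3.46613523e-01 -9.38006180e-01 -1.86322647e-03]
 [ 1.07337345e-04  1.94670184e-03 -9.99998099e-01]]
```

View pics/scene0.png

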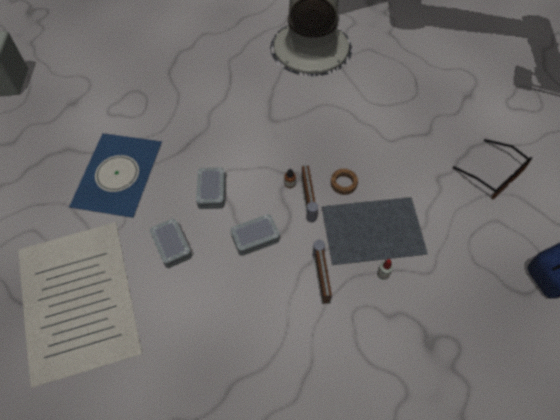

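View pics/side0.png

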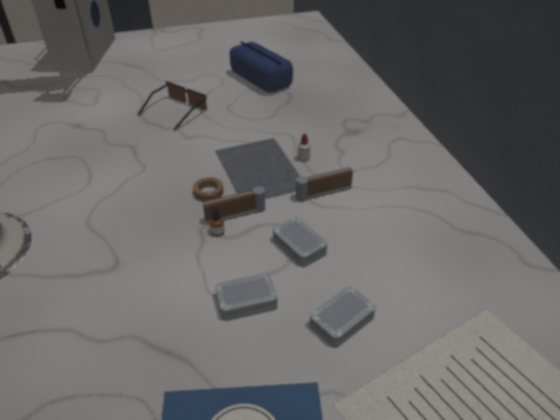

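Three tins in the scene view: (210,186), (171,242) and (256,233). The world's +y runs to the right in this picture, so (256,233), the one nearest the gate, is farthest left. I'll check this by projecting the depth.

```bash
cat > h.py <<'E'
import cv2,numpy as np
from station import r,cams
def cloud(n,p=None,d=None):
    if d is None: p,d=cams.capture(n)
    i=cams.camera_info(n); K=np.array(i["mtx"],float); k=i["k1"]
    v,u=np.mgrid[:420,:560]
    q=cv2.undistortPoints(np.stack([u,v],-1).reshape(-1,1,2).astype(float),K,np.array([k,0,0,0,0])).reshape(420,560,2)
    c=np.dstack([q*d[...,None],d])-np.array(i["t"]).reshape(3)
    X=c@np.array(i["R"]); X[d==0]=np.nan
    return p,X
def tin_rect(X,zlo=.018,zhi=.034,c=None,rad=.07):
    m=(X[...,2]>zlo)&(X[...,2]<zhi)&(np.hypot(X[...,0]-c[0],X[...,1]-c[1])<rad)
    P=X[m]; return P,cv2.minAreaRect(P[:,:2].astype(np.float32)*1000)
E
python3 - <<'E'
from h import *
for n in ("scene","side"):
    f=np.load(f"pics/{n}0.npz"); p,X=cloud(n,f["p"],f["d"])
    m=((X[...,2]>.012)&(X[...,2]<.09)&(X[...,0]>.2)&(X[...,0]<.9)&(abs(X[...,1])<.6)).astype(np.uint8)
    N,L,S,C=cv2.connectedComponentsWithStats(m)
    for k in range(1,N):
        if S[k,4]<60: continue
        P=X[L==k]; top=np.percentile(P[:,2],90); T=P[P[:,2]>top-.006]
        R=cv2.minAreaRect(T[:,:2].astype(np.float32)*1000)
        print(n,C[k].round(),S[k,4],"top",top.round(3),np.round(R[0]),np.round(R[1]),round(R[2],1))
    if n=="scene":
        cv2.imwrite("pics/crop1.png",cv2.resize(p[140:310,140:440],None,fx=2.6,fy=2.6,interpolation=cv2.INTER_CUBIC))
    # mat / floor height
    print("table z",np.nanmedian(X[(X[...,0]>.3)&(X[...,0]<.8)&(abs(X[...,1])<.3)][:,2]))
E
```

```text
scene [503. 172.] 510 top 0.046 [452. 417.] [ 12. 137.] 40.2
scene [308. 193.] 527 top 0.048 [481. -31.] [119.  23.] 3.3
scene [211. 186.] 1056 top 0.028 [ 455. -241.] [94. 59.] 0.9
scene [289. 177.] 162 top 0.048 [442. -72.] [13. 11.] 69.5
scene [344. 180.] 347 top 0.021 [443.  48.] [59. 59.] 38.3
scene [255. 233.] 1217 top 0.028 [ 572. -146.] [61. 89.] 21.0
scene [170. 242.] 1228 top 0.028 [ 588. -318.] [92. 59.] 25.8
scene [322. 270.] 663 top 0.048 [664. -16.] [118.  22.] 3.5
scene [547. 271.] 1249 top 0.075 [674. 422.] [39. 89.] 73.5
scene [385. 269.] 214 top 0.059 [663. 110.] [11. 12.] 28.9
table z 0.0006916439327866583
side [261.  66.] 2164 top 0.077 [657. 498.] [ 80. 181.] 22.4
side [182.  97.] 668 top 0.044 [433. 405.] [ 55. 139.] 43.8
side [304. 147.] 226 top 0.058 [659. 108.] [12. 11.] 72.9
side [323. 182.] 1077 top 0.047 [660. -12.] [118.  27.] 8.2
side [208. 188.] 372 top 0.02 [441.  48.] [62. 59.] 78.2
side [232. 207.] 1397 top 0.047 [481. -38.] [116.  50.] 17.3
side [300. 240.] 1498 top 0.028 [ 572. -145.] [61. 92.] 20.9
side [246. 294.] 1982 top 0.028 [ 454. -242.] [90. 62.] 1.4
side [342. 314.] 2204 top 0.028 [ 586. -318.] [92. 60.] 26.2
table z 0.0011665887661160019
```

View pics/crop1.png

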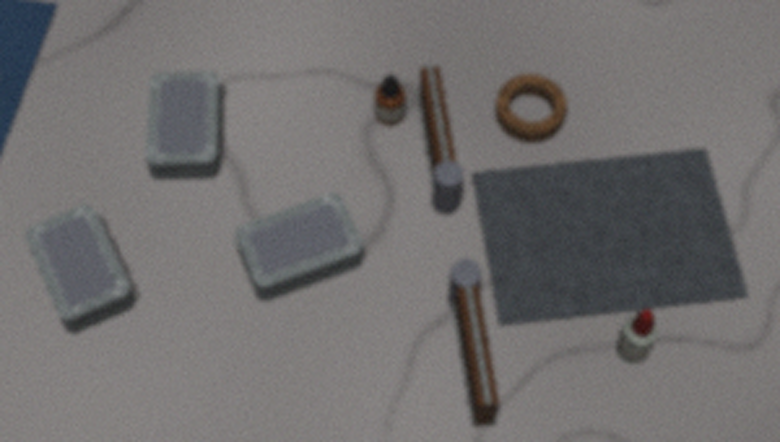

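The crop confirms it: the target tin has its centre at y = -0.146, against -0.242 and -0.318 for the others. The posts are at scene (312,210) and (319,246), and the mat lies to the right of the rail. Heights match the text: tin 28 mm, rail 48 mm. I'll move above the tin and look closer with the wrist camera.

Emit:
play_rows --commands ".494 -.966 .03 0 0 -.236;.494 -.966 .03 0 0 -.236;.494 -.966 .03 0 0 -.236;.494 -.966 .03 0 0 -.236;.494 -.966 .03 0 0 -.236;.494 -.966 .03 0 0 -.236;.494 -.966 .03 0 0 -.236;.494 -.966 .03 0 0 -.236;.494 -.966 .03 0 0 -.236;.494 -.966 .03 0 0 -.236;.494 -.966 .03 0 0 -.236;.494 -.966 .03 0 0 -.236" --grip 85

```text
time_s: 1.3
tcp_pos: [0.3945, 0.2371, 0.2331]
ee_rot: [[0.711, -0.703, -0.001], [-0.703, -0.711, -0.0], [-0.0, 0.001, -1.0]]
wrist_force: [0.8, -0.1, -1.0]
gripper_width: 0.975
gripper_force: 0.0
```

Emit:
play_rows --commands ".494 -.966 .03 0 0 -.236;.494 -.966 .03 0 0 -.236;.494 -.966 .03 0 0 -.236;.494 -.966 .03 0 0 -.236;.494 -.966 .03 0 0 -.236;.494 -.966 .03 0 0 -.236;.494 -.966 .03 0 0 -.236;.494 -.966 .03 0 0 -.236;.494 -.966 .03 0 0 -.236;.494 -.966 .03 0 0 -.236;.494 -.966 .03 0 0 -.236;.494 -.966 .03 0 0 -.236;0 0 0 0 0 0;0 0 0 0 0 0"

```text
time_s: 2.7
tcp_pos: [0.5718, -0.1097, 0.2432]
ee_rot: [[0.358, -0.934, -0.002], [-0.934, -0.358, 0.0], [-0.001, 0.002, -1.0]]
wrist_force: [0.1, 0.4, 0.2]
gripper_width: 0.974
gripper_force: 0.0
```

```bash
cat > look.py <<'E'
import sys; from h import *
from scipy.optimize import least_squares
n,name=sys.argv[1:3]; c=np.array(eval(sys.argv[3])) if len(sys.argv)>3 else np.array([.572,-.146])
s=r.sense(); R=np.array(s["ee_rot"]); print("t",s["time_s"],"tcp",np.round(np.array(s["tcp_pos"])*1000,1),"yaw_y",np.degrees(np.arctan2(R[1,1],R[0,1])).round(1))
p,X=cloud(n); cv2.imwrite(f"pics/{name}.png",p)
def blob(lo,hi,c,rad):
    m=((X[...,2]>lo)&(X[...,2]<hi)&(np.hypot(X[...,0]-c[0],X[...,1]-c[1])<rad)).astype(np.uint8)
    N,L,S,_=cv2.connectedComponentsWithStats(m)
    if N<2: return np.zeros((0,3))
    return X[L==1+S[1:,4].argmax()]
P=blob(.019,.034,c,.08); Q=cv2.minAreaRect(P[:,:2].astype(np.float32)*1000); print("tin",len(P),np.round(P[:,2].mean(),4),np.round(Q,1) if 0 else Q)
for g in ((.481,-.031),(.664,-.016)):
    P=blob(.042,.053,g,.11)
    if len(P)>50:
        Q=cv2.minAreaRect(P[:,:2].astype(np.float32)*1000)
        print("rail",len(P),P[:,2].mean().round(4),Q)
        w=P[np.hypot(*(P[:,:2]-[.5725,-.0235]).T)<.056]
        if len(w)>30: print("  post",cv2.minEnclosingCircle(w[:,:2].astype(np.float32)*1000))
E
python3 look.py wrist w1; python3 look.py scene s1
```

```text
t 2.7 tcp [ 571.8 -109.7  243.2] yaw_y -159.0
tin 3593 0.0262 ((571.81103515625, -144.76712036132812), (57.88135528564453, 89.97872924804688), 21.144058227539062)
rail 943 0.0457 ((488.81573486328125, -32.1590576171875), (101.27438354492188, 22.38433837890625), 7.883600234985352)
  post ((527.3070678710938, -27.315261840820312), 11.852997779846191)
rail 1275 0.0457 ((662.098876953125, -12.121162414550781), (118.9975814819336, 23.079483032226562), 7.723135948181152)
  post ((616.3856201171875, -18.397563934326172), 13.390864372253418)
t 2.75 tcp [ 571.7 -109.1  243.5] yaw_y -159.0
tin 1149 0.0262 ((572.3981323242188, -145.8931121826172), (61.13850402832031, 89.02976989746094), 21.56422996520996)
rail 280 0.0464 ((499.61181640625, -29.0386905670166), (83.59777069091797, 22.946638107299805), 1.4598203897476196)
  post ((528.9533081054688, -28.04183006286621), 12.619795799255371)
rail 494 0.0461 ((662.7970581054688, -16.327713012695312), (118.98147583007812, 22.63285255432129), 3.3496644496917725)
  post ((616.0263061523438, -19.154701232910156), 12.64770221710205)
```

View pics/w1.png

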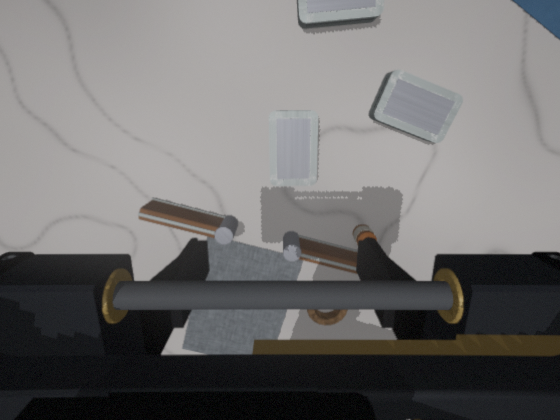

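The wrist view shows the tin at (293,147), posts at (227,230) and (291,246), and the mat below. Both cameras put the tin at (572,-145) mm with yaw 21°, and the gate at (572,-23) mm with yaw about 6°.

I'll straddle the tin with the fingers not gripping, nudge it square to the gate, then push it from behind.

Emit:
play_rows --commands "0 -.6 -.2 0 0 0;0 -.6 -.5 0 0 0;0 0 -1 0 0 0;0 0 -1 0 0 0;0 0 -1 0 0 0;0 0 -1 0 0 0;0 0 -1 0 0 0;0 0 -.8 0 0 0;0 0 -.6 0 0 0;0 0 -.4 0 0 0;0 0 -.2 0 0 0;0 0 0 0 0 0;0 0 0 0 0 0"

```text
time_s: 4.1
tcp_pos: [0.5729, -0.1451, 0.0141]
ee_rot: [[0.36, -0.933, 0.002], [-0.933, -0.36, -0.0], [0.001, -0.002, -1.0]]
wrist_force: [0.2, 0.1, 0.1]
gripper_width: 0.971
gripper_force: 0.0
```

Now I'll lower to about 8 mm, close to 60 mm (loose), then turn and shift.

Emit:
play_rows --commands "0 0 -.2 0 0 0;0 0 0 0 0 0;0 0 0 0 0 0;0 0 0 0 0 0;0 0 0 0 0 0;0 0 0 0 0 0;0 0 0 0 0 0;0 0 0 0 0 0" --grip 60

```text
time_s: 4.9
tcp_pos: [0.5722, -0.1453, 0.0072]
ee_rot: [[0.359, -0.933, 0.0], [-0.933, -0.359, 0.0], [0.0, -0.0, -1.0]]
wrist_force: [-0.4, -0.1, -0.0]
gripper_width: 0.697
gripper_force: 0.0
```

Emit:
play_rows --commands "0 0 0 0 0 0;0 0 0 0 0 0;.06 0 0 0 0 -.26;.06 0 0 0 0 -.26;.06 0 0 0 0 -.26;.06 0 0 0 0 -.26;.06 0 0 0 0 -.26;.06 0 0 0 0 -.26;.06 0 0 0 0 -.26;.06 0 0 0 0 -.26;0 0 0 0 0 0;0 0 0 0 0 0" --grip 58.5

```text
time_s: 6.1
tcp_pos: [0.5865, -0.1452, 0.0071]
ee_rot: [[0.056, -0.998, -0.0], [-0.998, -0.056, 0.0], [-0.0, 0.0, -1.0]]
wrist_force: [-0.6, 0.5, 0.7]
gripper_width: 0.672
gripper_force: 0.2
```

Emit:
play_rows --commands "0 0 0 0 0 0;0 0 0 0 0 0;0 0 0 0 0 0;0 0 0 0 0 0;0 0 .2 0 0 0;0 0 .6 0 0 0;0 0 1 0 0 0;0 0 1 0 0 0;0 .5 1 0 0 0;0 .5 1 0 0 0;0 0 1 0 0 0;0 0 1 0 0 0;0 0 .5 0 0 0;0 0 0 0 0 0;0 0 0 0 0 0" --grip 85

```text
time_s: 7.6
tcp_pos: [0.5861, -0.1151, 0.2258]
ee_rot: [[0.055, -0.998, -0.0], [-0.998, -0.055, 0.001], [-0.001, 0.0, -1.0]]
wrist_force: [-0.1, -0.1, 0.3]
gripper_width: 0.976
gripper_force: 0.0
```

```bash
python3 look.py wrist w2 [.585,-.145]; python3 look.py scene s2 [.585,-.145]
```

```text
t 7.6 tcp [ 586.1 -115.1  225.8] yaw_y -176.8
tin 3851 0.025 ((586.0787963867188, -144.62254333496094), (57.375404357910156, 89.94605255126953), 4.648131847381592)
rail 535 0.0454 ((514.3724975585938, -28.26970672607422), (47.07661056518555, 22.77945327758789), 2.340210199356079)
  post ((527.0082397460938, -27.338369369506836), 11.88037395477295)
rail 707 0.0449 ((636.0260009765625, -19.331035614013672), (23.590055465698242, 66.8253173828125), 89.78022003173828)
  post ((615.9486083984375, -18.95827865600586), 13.473100662231445)
t 7.65 tcp [ 585.7 -115.1  225. ] yaw_y -176.8
tin 1167 0.0263 ((588.0052490234375, -144.6467742919922), (61.16914367675781, 88.18817901611328), 3.8722875118255615)
rail 377 0.0463 ((481.8509216308594, -31.07852554321289), (119.0457992553711, 22.913068771362305), 3.1122865676879883)
  post ((529.1196899414062, -28.287538528442383), 12.184860229492188)
rail 496 0.046 ((662.9664306640625, -16.200801849365234), (118.66990661621094, 22.475200653076172), 3.7973546981811523)
  post ((616.6329345703125, -18.55521583557129), 12.947332382202148)
```

The tin is now at (586,-145) with yaw 4.6°, and the gate yaw is about 5°. I'll close the fingers to 12 mm and go down behind the rear end face.

Emit:
play_rows --commands ".05 -.825 -.3 0 0 .05;.05 -.825 -.3 0 0 .05;.05 -.825 -.3 0 0 .05;.05 -.825 -.3 0 0 .05;0 0 -1 0 0 0;0 0 -1 0 0 0;0 0 -1 0 0 0;0 0 -1 0 0 0;0 0 -.9 0 0 0;0 0 -.6 0 0 0;0 0 -.4 0 0 0;0 0 -.13 0 0 0;0 0 0 0 0 0;0 0 0 0 0 0" --grip 12

```text
time_s: 9.1
tcp_pos: [0.5933, -0.2144, 0.0101]
ee_rot: [[0.086, -0.996, 0.002], [-0.996, -0.086, -0.0], [0.001, -0.002, -1.0]]
wrist_force: [-0.8, 0.9, -0.4]
gripper_width: 0.139
gripper_force: 0.0
```

Emit:
play_rows --commands "-.024 .2 0 0 0 0;-.024 .2 0 0 0 0;-.024 .15 0 0 0 0;-.024 .2 0 0 0 0;-.024 .2 0 0 0 0;-.024 .2 0 0 0 0;-.024 .2 0 0 0 0;-.024 .2 0 0 0 0;-.024 .2 0 0 0 0;-.024 .2 0 0 0 0;-.024 .2 0 0 0 0;-.024 .15 0 0 0 0;0 0 0 0 0 0"

```text
time_s: 10.4
tcp_pos: [0.5837, -0.1445, 0.0091]
ee_rot: [[0.086, -0.996, -0.0], [-0.996, -0.086, 0.0], [-0.0, 0.0, -1.0]]
wrist_force: [-0.1, 0.9, 0.2]
gripper_width: 0.139
gripper_force: 0.0
```

```bash
python3 look.py wrist w3 [.58,-.09]; python3 look.py scene s3 [.58,-.09]
```

```text
t 10.4 tcp [ 583.7 -144.5    9.1] yaw_y -175.1
tin 1089 0.0263 ((580.942626953125, -111.53878784179688), (28.488998413085938, 20.918834686279297), 4.0529704093933105)
t 10.45 tcp [ 583.7 -144.8    9.1] yaw_y -175.1
tin 810 0.0264 ((579.0060424804688, -76.75257873535156), (60.06855773925781, 65.80875396728516), 4.474878311157227)
rail 330 0.0462 ((489.70050048828125, -30.14116859436035), (101.79752349853516, 23.153282165527344), 3.0370867252349854)
  post ((528.0787353515625, -28.79975128173828), 12.744926452636719)
rail 499 0.046 ((663.1378784179688, -16.016067504882812), (118.18486785888672, 22.248083114624023), 3.8038277626037598)
  post ((616.8588256835938, -18.956777572631836), 12.724913597106934)
```

View pics/s3.png

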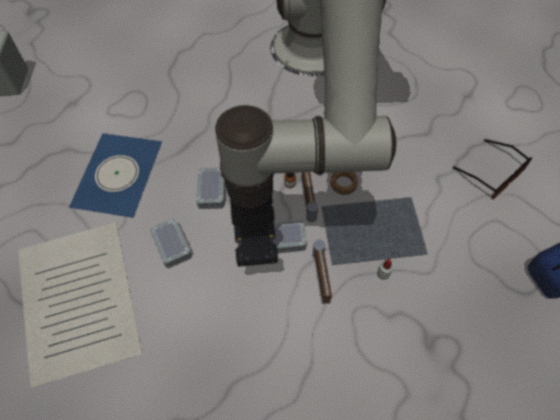

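The scene view shows the tin at (291,236), squarely entering the gap between posts (312,212) and (320,246). It is about 1–2 mm to the +x side, so I'll steer slightly as I push on.

Emit:
play_rows --commands "-.036 .167 0 0 0 0;-.036 .167 0 0 0 0;-.036 .167 0 0 0 0;-.036 .167 0 0 0 0;-.036 .167 0 0 0 0;-.014 .175 0 0 0 0;-.014 .175 0 0 0 0;-.014 .175 0 0 0 0;-.014 .175 0 0 0 0;-.014 .175 0 0 0 0;-.014 .175 0 0 0 0;-.014 .175 0 0 0 0;-.014 .175 0 0 0 0"

```text
time_s: 11.8
tcp_pos: [0.5751, -0.0778, 0.0092]
ee_rot: [[0.085, -0.996, -0.0], [-0.996, -0.085, -0.0], [0.0, 0.0, -1.0]]
wrist_force: [-0.1, -0.2, 0.4]
gripper_width: 0.14
gripper_force: 0.3
```

```bash
python3 look.py scene s4 [.572,-.02]; python3 look.py side d4 [.572,-.02]
```

```text
t 11.8 tcp [575.1 -77.8   9.2] yaw_y -175.1
tin 688 0.0266 ((567.7313232421875, -4.888313293457031), (61.481746673583984, 63.95585250854492), 84.18489074707031)
rail 108 0.0466 ((509.87493896484375, -27.482555389404297), (59.69306182861328, 15.072708129882812), 9.787732124328613)
  post ((528.868896484375, -25.673742294311523), 10.824499130249023)
rail 486 0.046 ((663.5890502929688, -14.937225341796875), (119.09330749511719, 20.053102493286133), 3.7936360836029053)
  post ((616.7659912109375, -19.080148696899414), 12.737536430358887)
t 11.85 tcp [575.2 -77.2   9.3] yaw_y -175.1
tin 175 0.0258 ((553.5734252929688, -62.61933135986328), (17.19388198852539, 59.66334915161133), 18.07819938659668)
rail 264 0.0456 ((458.0262756347656, -33.238040924072266), (74.12361145019531, 18.979637145996094), 4.93069314956665)
```

The tin is in the gap with negligible force on the wrist. I'll push through onto the mat.

Emit:
play_rows --commands "-.016 .2 0 0 0 0;-.016 .2 0 0 0 0;-.016 .2 0 0 0 0;-.016 .2 0 0 0 0;-.016 .2 0 0 0 0;-.016 .2 0 0 0 0;-.016 .2 0 0 0 0;-.016 .2 0 0 0 0;-.016 .2 0 0 0 0;-.016 .2 0 0 0 0;-.016 .2 0 0 0 0;-.016 .2 0 0 0 0;-.016 .2 0 0 0 0;-.016 .2 0 0 0 0;-.016 .2 0 0 0 0;-.016 .2 0 0 0 0;-.016 .2 0 0 0 0;-.016 .2 0 0 0 0;-.01 .15 0 0 0 0;-.01 .1 0 0 0 0"

```text
time_s: 13.9
tcp_pos: [0.5659, 0.0378, 0.0092]
ee_rot: [[0.086, -0.996, 0.0], [-0.996, -0.086, 0.0], [-0.0, -0.0, -1.0]]
wrist_force: [0.7, -0.8, 1.2]
gripper_width: 0.14
gripper_force: 0.5
```

```bash
python3 look.py scene s5 [.562,.09]
```

```text
t 13.9 tcp [565.9  37.8   9.2] yaw_y -175.1
tin 550 0.0267 ((559.8433837890625, 113.14021301269531), (61.7867431640625, 50.225379943847656), 4.533019065856934)
rail 379 0.0463 ((481.38720703125, -31.273801803588867), (118.78150177001953, 22.74436378479004), 3.5275726318359375)
  post ((529.1517333984375, -28.375545501708984), 12.180754661560059)
rail 491 0.0461 ((663.8236694335938, -16.40135955810547), (117.37934875488281, 22.154510498046875), 3.344332218170166)
  post ((617.76806640625, -19.754085540771484), 12.805747985839844)
```

View pics/s5.png

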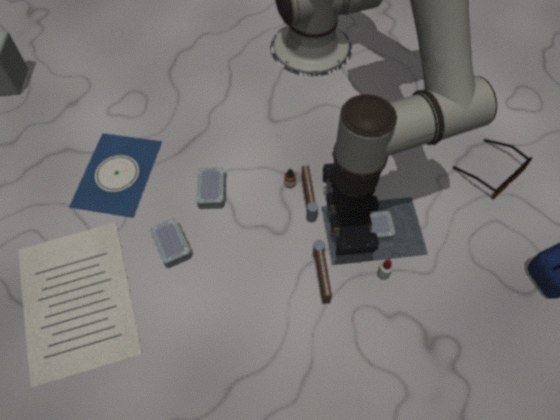

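The tin, at (382,223), is on the mat at gate y of about 115 mm. I'll back off, lift and check.

Emit:
play_rows --commands ".02 -.2 0 0 0 0;.02 -.2 0 0 0 0;0 0 .3 0 0 0;0 0 1 0 0 0;0 0 1 0 0 0;0 0 1 0 0 0;0 0 1 0 0 0;0 0 1 0 0 0;0 -1 1 0 0 0;0 -1 .5 0 0 0;0 -1 0 0 0 0;0 -1 0 0 0 0;0 -1 0 0 0 0;0 0 0 0 0 0;0 0 0 0 0 0"

```text
time_s: 15.45
tcp_pos: [0.5668, -0.1254, 0.2136]
ee_rot: [[0.083, -0.997, 0.0], [-0.997, -0.083, 0.0], [-0.0, -0.0, -1.0]]
wrist_force: [-0.2, 0.6, 0.5]
gripper_width: 0.137
gripper_force: 0.0
```

```bash
python3 look.py scene s6 [.562,.09]
```

```text
t 15.45 tcp [ 566.8 -125.4  213.6] yaw_y -175.2
tin 1153 0.0265 ((562.5640258789062, 93.53375244140625), (61.82029342651367, 91.45671081542969), 4.190284729003906)
rail 384 0.0463 ((482.01904296875, -30.933286666870117), (119.02246856689453, 22.8741397857666), 3.206660032272339)
  post ((529.394287109375, -27.468801498413086), 12.400382041931152)
rail 499 0.0461 ((662.7589111328125, -16.273975372314453), (119.20931243896484, 22.240249633789062), 3.719428777694702)
  post ((616.2896728515625, -18.81938362121582), 13.213906288146973)
```

View pics/s6.png

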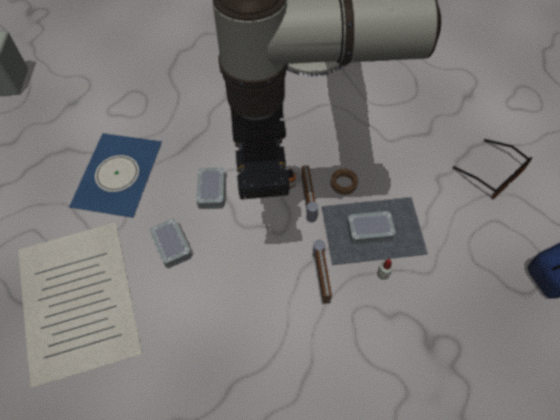

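The tin lies well inside the mat, centred at (371,226). The bottles and the tape are where they were.

```bash
python3 -c "
from station import r
print(r.finish_job())"
```

```text
the job is handed in; nothing more can be done
None
```

The tin was pushed through the gap and lies whole and flat on the grey mat, with the bottles and tape undisturbed; the job was handed in after about 15.5 s of robot time, and no verdict came back.

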